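# Clear the bench block and hold sprung tweezers at its scribed gap

### The job

Clear the steel bench block: stand the doming punch that was left on it back in its own hole in the wooden punch stand, fully home. Then pick up the sprung tweezers and hold them level with the points just clear above the bench block, pointing along its two scribed lines, squeezed until the points are 10 mm apart, one over each line. Keep holding that gap steady so that I can set the stop screw: the program finishes while still holding the tweezers there, with everything else left alone.

Things in the scene. Friction and masses are not known exactly. Their poses are not given: they have to be found in the camera images.
- bench_block: square steel bench block, 75 x 75 x 20 mm, fixed to the bench; origin at the centre of its underside, z up. Two dark lines, 60 mm long and 1.2 mm wide, are scribed in its top face along its x axis, at y = +5 and y = -5 mm, so 10 mm apart. Its x axis points away from the robot, to within 25 degrees
- line_mid (a point): middle of the pair of scribed lines, on the top face of the bench block (20 mm above the bench)
- punch: steel doming punch, 79 mm tall, left standing on the bench block: straight round shank 14 mm in diameter and 58 mm long, then a taper to a ball end 10 mm across at the top. Origin at the centre of its flat foot, z up along the shank
- punch_stand: wooden stand, fixed, 50 (x) x 160 (y) x 35 mm tall, origin under its centre. Four upright holes in a row at y = -60, -20, +20, +60 mm, 22 mm deep, each 2 mm wider than its punch's shank: 10, 14, 18, 22 mm in that order. The 10 and 18 mm punches stand in theirs, up to 100 mm above the bench; the 14 and 22 mm holes are empty. Its x axis points away from the robot, within 25 degrees
- punch_stand_hole1 (a point): centre of the mouth of the 14 mm punch's own hole (16 mm wide), at y = -20 mm of the stand, on its top face 35 mm above the bench; the hole's floor is 22 mm lower
- tweezers: steel tweezers, 184 mm long, about 70 g, lying with the two arms side by side: squeezed sideways, level. Frame fixed to the +y arm; origin under the middle of the grips, midway between the arms when open; x to the points, z up. Heel (hinge) 95 mm behind the origin, points 85 mm ahead. Arms 6 to 9 mm tall. Brass stop screw, not yet set, in the +y arm 45 mm ahead of the origin; it does not limit the squeeze
- tweezers_arm (a joint): angle by which the arms are squeezed together, rad: 0 sprung open (points 26 mm apart, 32.4 mm over the middle of the grips), 0.089 with the points 10 mm apart (24 mm over the grips, their faces then parallel), 0.14 nearly closed. The points move 1.9 times as much as the grips. Squeezing to the 10 mm gap takes about 5 N at the grips, in proportion below; let go, they spring open
- grip_mid (a point): middle of the grips, 7 mm above their underside, midway between the arms when open (fixed to the +y arm). The tan fibre grips, on the outside of both arms, reach 30 mm ahead of and behind it and are 14 mm tall; the tweezers balance near it
- point_a (a point): point of the +y arm: the lower edge of its inner face at the very end, 4.25 mm above the underside of the grips
- point_b (a point): the same place on the point of the -y arm; the tip gap is the distance from point_a to point_b
- compound_tin: bystander: round tin of polishing compound, 70 mm across, 23 mm tall; origin under its centre. Leave alone
- oil_bottle: bystander: small white bottle, 28 mm across, 55 mm tall; origin under its centre. Leave alone
- slim_punch: bystander: thinner punch (10 mm shank), standing in the stand's first hole, its foot 13 mm above the bench; origin at its foot. Leave alone
- stout_punch: bystander: thicker punch (18 mm shank), standing in the stand's third hole, its foot 13 mm above the bench; origin at its foot. Leave alone

How it is judged:
On the way, in this order (a step that is already met when the one before it is completed fails the run):
1. the doming punch stands fully home in its own hole and is let go (horizontal distance between punch and punch_stand_hole1 below 0.004 m and z of punch in the frame of punch_stand below 0.016 m and angle between punch's own z axis and vertical below 0.15 rad and contact force between the fingers and punch below 0.05 N), for 0.3 s.
2. the tweezers are picked up off the bench (height (world z) of tweezers above 0.012 m and contact force between the fingers and tweezers above 0.5 N), for 0.2 s.
At the end, for the whole second after the job is handed in: Punch upright in its own hole, foot within 3 mm of its floor, let go. Fingers hold the tweezers still, level within 14 deg, along the lines within 11 deg, points 10 mm apart (+-1.5), each within 2.5 mm of its line sideways and 30 mm of the lines' middle, 0 to 15 mm above the block, not touching it (all of step 1 and distance between point_a and point_b between 0.0085 and 0.0115 m and ((y of point_a in the frame of bench_block between 0.0025 and 0.0075 m and y of point_b in the frame of bench_block between -0.0075 and -0.0025 m) or (y of point_b in the frame of bench_block between 0.0025 and 0.0075 m and y of point_a in the frame of bench_block between -0.0075 and -0.0025 m)) and x of point_a in the frame of bench_block between -0.03 and 0.03 m and x of point_b in the frame of bench_block between -0.03 and 0.03 m and z of point_a in the frame of bench_block between 0.02 and 0.035 m and z of point_b in the frame of bench_block between 0.02 and 0.035 m and angle between the x axis of tweezers and the x axis of bench_block, either way round below 0.2 rad and angle between tweezers's own z axis and vertical below 0.25 rad and contact force between tweezers and bench_block below 0.05 N and contact force between the fingers and tweezers above 1 N and velocity of joint tweezers_arm between -0.04 and 0.04 rad/s and linear speed of tweezers below 0.02 m/s); the arm keeps its last pose, push and grip.
It fails at once if the tin of compound is disturbed (moved more than 20 mm) (distance of compound_tin from where it was at the start of the episode above 0.02 m).
It fails at once if the white bottle is disturbed (moved more than 20 mm) (distance of oil_bottle from where it was at the start of the episode above 0.02 m).
It fails at once if the thin punch is disturbed (moved more than 10 mm) (distance of slim_punch from where it was at the start of the episode above 0.01 m).
It fails at once if the thick punch is disturbed (moved more than 10 mm) (distance of stout_punch from where it was at the start of the episode above 0.01 m).
It also fails if it takes over 58 s, if anything falls off the work surface, if the arm or the gripper's body presses on something with over 40 N, if the wrist force passes 120 N, or if a joint passes its speed limit or range.

### The arm

A 6-joint arm with a two-finger parallel gripper is mounted at the origin on the work surface. World frame = base frame: x ahead of the robot, y to its left, z up, the work surface at z = 0. Lengths are in m, angles in rad, forces in N, time in s.
With the tool pointing down it reaches from about 0.3 to 0.775 m from the base axis. Payload 14.6 kg.
Tool frame: the origin (TCP) lies on the mounting face of the last link; the fingertips stand 199 mm ahead of it and the grasp point (between the pads) lies 180 mm ahead of it; z points along the fingers, y is the line along which they close (so a half turn about z gives the same grasp; the last joint's range is limited). The gripper opens to 94 mm and grips with 3 to 60 N. Pads are 16 mm wide; open, the fingers measure 119 mm over their backs; the gripper's body (75 mm by 177 mm) begins 78 mm behind the grasp point.
Start: joints at [1.112, 0.3, 1.521, -0, 1.321, -0.067], TCP at [0.21, 0.508, 0.405] pointing down, gripper open.
Joint ranges: [-3.03, 3.03], [-0.79, 2.21], [0.23, 2.52], [-1.04, 4.18], [0, 3.07], [-2.55, 2.55]. Speed limits (rad/s): [2.22, 2.22, 2.57, 3.14, 3.14, 3.14].

### API

Orientations are given as a unit quaternion [w, x, y, z].
In Python, from workcell import r, fingers, kin, telemetry, imaging, job, boxes_of, trace gives the robot as it stands. The module is installed in compiled form; this text tells all that it offers. Calls block until the motion is done:
- r.move_pose(position, orientation): joint-space move of the TCP to a pose.
- r.servo_line(position, attitude=None, rate=0.15, guard=None): straight line of the TCP; attitude=None keeps the orientation; rate is the mean speed in m/s. With guard (N) it stops when the force on the tool has changed by that much, and returns True; else False.
- r.goto_joints(angles): joint-space move.
- fingers.release() and fingers.grasp(): open the fingers fully, or close them until they stop; the grip force is fixed at half the most.
- r.pause(seconds).
- kin.solve_ik(position, orientation): joint angles nearest the present ones, or None.
- telemetry.get_obs(): the state.
- imaging.get_image(name): name is "scene" or "side" or "wrist"; returns a dict with "img" (384x512x3 uint8, blue, green, red), "fx", "fy", "cx", "cy" (pixels), "camera_from_world" (4x4, takes a point from world to camera coordinates). Camera axes: x right, y down, z forward; pixel columns grow to the right and rows downward; lengths in m; the calibration is good to about 2 mm. A picture is of the moment at which its call begins. There is no depth.
A pose or a line that the arm cannot do raises r.Unreachable and nothing moves.
- job.sign_off(): hands the job in; it is judged then, once.
Trained networks look in a picture, given as the dict that the camera call returned (one of the last four; its "shot" number tells which), for a name from the list of things; names that differ only in an ending like _2 or _b are one class to them, and where a whole thing is asked for, a point or a joint stands for the part that bears it (a point fixed in the world has none). Each returns a list of dicts, best first, with "confidence" (0 to 1); they miss things now and then, are a little off and sometimes report something else, mostly with a low value. They report only what shows in the picture. A call takes as long as a camera call.
- boxes_of(picture, thing): "xy" ([column, row] in pixels, amid what is visible of it).
- trace(picture, thing): "pixels" (384x512 bool, what is visible of it) and "xy" ([column, row] in pixels, amid what is visible of it).
The state is a dict: "clock": time; "qpos": joint angles; "dq": joint speeds; "joint_efforts": joint torques, N m; "position": TCP position; "tcp_rot": TCP orientation; "force": force on the tool from outside, world axes, zero at the start; "moment": the same for the moment, N m; "gripper_width": finger opening in m; "grip_force": force on a finger pad.
Only numpy, scipy, OpenCV 4.12 (cv2) and the standard library are available. Lean on these libraries where they do the work, as an engineer would, in place of code of your own. Each camera call takes 0.05 s, during which the arm holds its last target. There are 200 camera calls.

## Working session

There is one attempt and no reset: what is moved stays moved. The work goes in short steps, each a Python script; the robot and the scene stay as the last script left them, time stands still between calls to the robot, and variables do not carry over. Pictures are saved under pics/ and viewed, at most 10 in all, crops included, and the job is handed in when it is done.

```bash
mkdir -p pics; ls; cat > h.py <<'E'
import numpy as np, cv2
from workcell import r, fingers, kin, telemetry, imaging, job, boxes_of, trace
def ray(P,xy):
    T=P["camera_from_world"];R=T[:3,:3];c=-R.T@T[:3,3]
    d=R.T@np.array([(xy[0]-P["cx"])/P["fx"],(xy[1]-P["cy"])/P["fy"],1.]);return c,d
def at(P,xy,z):
    c,d=ray(P,xy);return c+d*(z-c[2])/d[2]
def proj(P,p):
    q=P["camera_from_world"]@np.append(p,1);return np.array([q[0]/q[2]*P["fx"]+P["cx"],q[1]/q[2]*P["fy"]+P["cy"]])
def down(a): # tool down, tool y (closing) axis along world angle a
    y=np.array([np.cos(a),np.sin(a),0]);z=np.array([0,0,-1.]);x=np.cross(y,z)
    from scipy.spatial.transform import Rotation as Ro
    q=Ro.from_matrix(np.c_[x,y,z]).as_quat();return [q[3],q[0],q[1],q[2]]
E
python3 - <<'E'
from h import *
o=telemetry.get_obs();print(o)
a=[imaging.get_image(n) for n in("scene","side","wrist")]
im=np.vstack([np.hstack([a[0]["img"],a[1]["img"]])]);
cv2.imwrite("pics/a.png",cv2.resize(a[0]["img"],(800,600)));cv2.imwrite("pics/b.png",cv2.resize(a[1]["img"],(800,600)))
cv2.imwrite("pics/w.png",a[2]["img"])
for P,n in zip(a,("scene","side","wrist")):
    T=P["camera_from_world"];print(n,P["fx"],-T[:3,:3].T@T[:3,3],T[2,:3])
    for t in ["bench_block","punch","punch_stand","tweezers","compound_tin","oil_bottle","slim_punch","stout_punch","line_mid","punch_stand_hole1","grip_mid","point_a"]:
        try: b=boxes_of(P,t);print(t,[(np.round(x["xy"],1).tolist(),round(x["confidence"],2),np.round(at(P,x["xy"],.02)[:2],3).tolist()) for x in b[:3]])
        except Exception as e: print(t,e)
E
```

```text
pics
{'clock': 0.0, 'qpos': array([ 1.11242960e+00,  3.00461707e-01,  1.52161210e+00,  6.56272303e-06,
        1.32069676e+00, -6.65786083e-02]), 'dq': array([ 0.000665  ,  0.00077174, -0.0002306 , -0.00068147, -0.0017768 ,
       -0.00187049]), 'joint_efforts': array([-3.64042153e-04, -5.31805086e+01, -3.52731228e+01,  7.07781245e-02,
        2.44599703e-02, -1.13203441e-04]), 'position': array([0.20998612, 0.50829193, 0.40407822]), 'tcp_rot': array([-1.55887170e-04,  1.94644335e-01,  9.80873711e-01, -5.67964840e-04]), 'force': array([-0.37496038, -0.24714902,  0.26790255]), 'moment': array([-0.00507237,  0.0347398 , -0.00313027]), 'grip_force': 0.0, 'gripper_width': 0.09402053035709189}
scene 483.201807942431 [ 1.31479796e+00 -2.03732167e-04  7.98132326e-01] [-0.70359003 -0.0649974  -0.7076273 ]
bench_block [([187.2, 204.3], 0.76, [0.589, -0.225])]
punch []
punch_stand [([382.6, 227.2], 0.69, [0.617, 0.202])]
tweezers [([300.9, 174.7], 0.47, [0.468, 0.024])]
compound_tin [([290.2, 270.5], 0.58, [0.747, 0.011])]
oil_bottle [([122.8, 182.4], 0.48, [0.533, -0.388])]
slim_punch [([358.
[... 860 characters left out ...]
e [([343.4, 316.1], 0.72, [0.535, -0.396])]
slim_punch [([222.0, 134.9], 0.41, [0.652, 0.183])]
stout_punch [([196.4, 122.3], 0.65, [0.627, 0.27]), ([342.3, 314.9], 0.37, [0.535, -0.393])]
line_mid [([299.8, 252.3], 0.78, [0.566, -0.234])]
punch_stand_hole1 [([204.8, 137.9], 0.84, [0.61, 0.2])]
grip_mid [([187.4, 207.9], 0.69, [0.444, 0.016])]
point_a [([189.0, 215.7], 0.77, [0.434, -0.006]), ([192.8, 212.9], 0.65, [0.445, -0.004])]
wrist 308.51907383499315 [0.14743564 0.5353893  0.38350678] [ 0.21574652 -0.08953159 -0.97233612]
bench_block []
punch []
punch_stand []
tweezers []
compound_tin []
oil_bottle []
slim_punch []
stout_punch []
line_mid []
punch_stand_hole1 []
grip_mid []
point_a []
```

View pics/a.png

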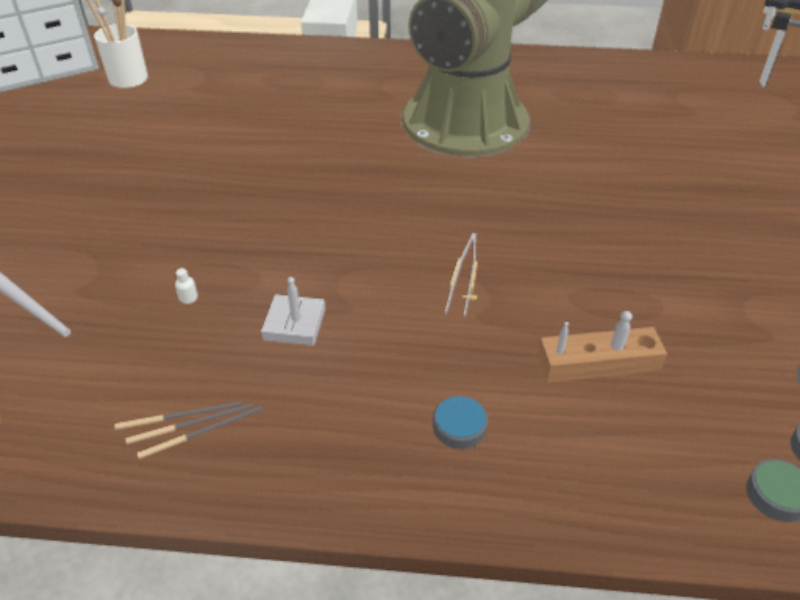

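View pics/b.png

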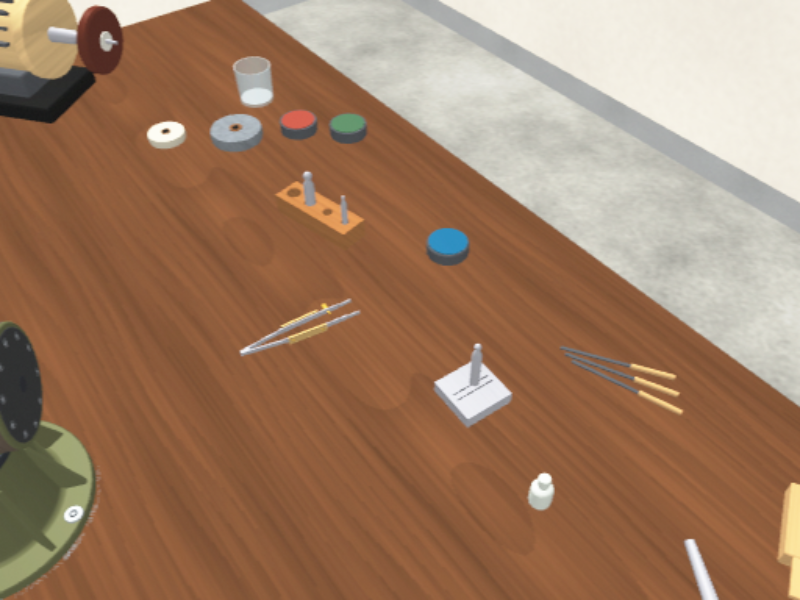

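View pics/c.png

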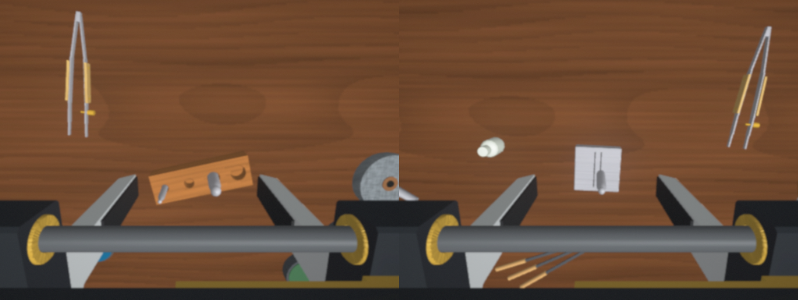

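View pics/w_tw.png

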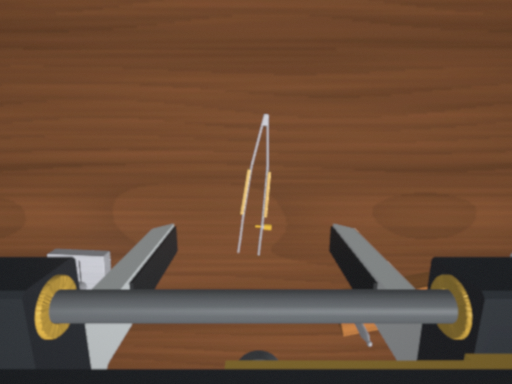

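```bash
python3 - <<'E'
from h import *
import pickle
o=pickle.load(open("w.pkl","rb"))
a=cv2.resize(o["st"]["img"][180:270,180:340],None,fx=5,fy=5,interpolation=cv2.INTER_CUBIC)[:, :]
b=cv2.resize(o["bl"]["img"][180:255,210:300],None,fx=6,fy=6,interpolation=cv2.INTER_CUBIC)
cv2.imwrite("pics/d.png",a);cv2.imwrite("pics/e.png",b)
E
```

```text
(no output)
```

View pics/d.png

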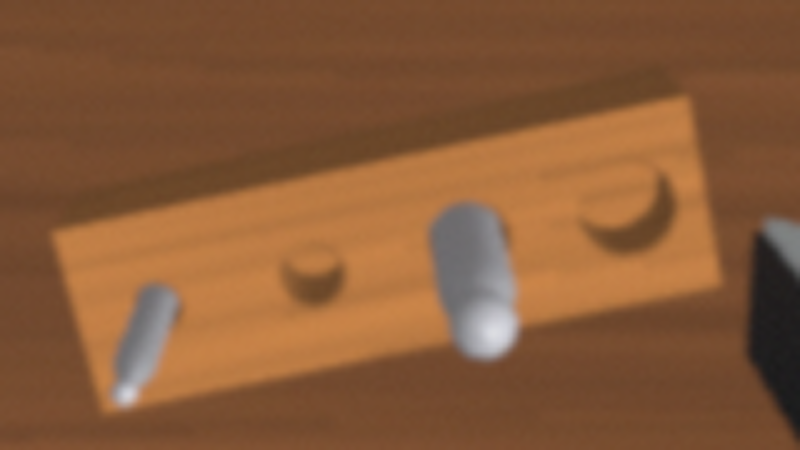

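View pics/e.png

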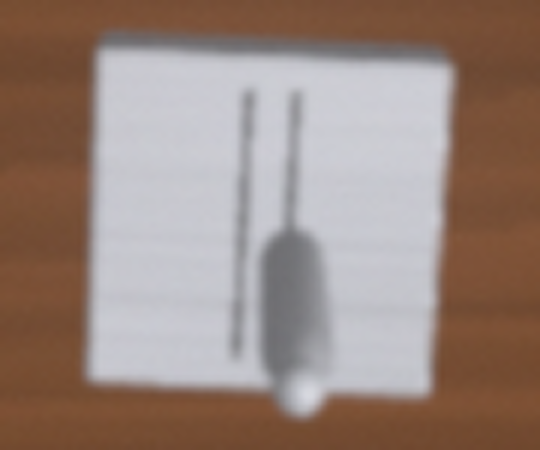

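```bash
python3 - <<'E'
from h import *
import pickle
o=pickle.load(open("w.pkl","rb"))
S=o["st"];f=lambda p:np.array(p)/5+[180,180]
C=[at(S,f(p)-.4,.035)[:2] for p in ((52,230),(688,96),(720,284),(103,413))]
TL,TR,BR,BL=C;print("stand",np.round(C,4).tolist(),[np.linalg.norm(x) for x in(TR-TL,BR-BL,BL-TL,BR-TR)])
c=np.mean(C,0);yv=(TR-TL+BR-BL);yv/=np.linalg.norm(yv);ang=np.arctan2(-yv[0],yv[1]);print("c",c,"xang",ang,np.arctan2(*(BL-TL+BR-TR)[::-1]))
print("hole1",c-.02*yv, at(S,f((313,273))-.4,.035))
B=o["bl"];g=lambda p:np.array(p)/6+[210,180]-.4
C=[at(B,g(p),.02)[:2] for p in ((97,47),(455,62),(431,397),(88,381))];TL,TR,BR,BL=C
c=np.mean(C,0);xv=(BL-TL+BR-TR);yv=(TR-TL+BR-BL)
print("block",c,[np.linalg.norm(x) for x in(TR-TL,BR-BL,BL-TL,BR-TR)],np.arctan2(xv[1],xv[0]),np.arctan2(-yv[0],yv[1]))
a,b=at(B,g((249,92)),.02),at(B,g((236,357)),.02);print("line",a,b,np.arctan2(*(b-a)[1::-1]),at(B,g((297,92)),.02))
print("punch",at(B,g((290,258)),.02))
T=o["tw"];print("tw heel",at(T,(266,117),.01),"pts",at(T,(239,252),.007),at(T,(259.5,254),.007))
E
```

```text
stand [[0.6026, 0.1243], [0.5684, 0.2803], [0.6167, 0.2907], [0.6516, 0.135]] [np.float64(0.1597015812577148), np.float64(0.1595447287078625), np.float64(0.050195585319680006), np.float64(0.04942816858349978)]
c [0.60983537 0.20760994] xang 0.21795011028474529 0.21310044191548486
hole1 [0.61415994 0.18808309] [0.61383526 0.18894516 0.035     ]
block [ 0.57662434 -0.22565929] [np.float64(0.07492173379710683), np.float64(0.07503477528205205), np.float64(0.07433767516625643), np.float64(0.07487489014056152)] -0.04594145009055295 -0.046124234471662036
line [ 0.54739322 -0.22963927  0.02      ] [ 0.60646691 -0.23253066  0.02      ] -0.048906456038427054 [ 0.54739185 -0.21955527  0.02      ]
punch [ 0.58391247 -0.22087571  0.02      ]
tw heel [0.36298515 0.02802908 0.01      ] pts [ 0.54089252 -0.00697573  0.007     ] [0.54384267 0.02101397 0.007     ]
```

```bash
python3 - <<'E'
from h import *
q=down(.215)
r.move_pose([.584,-.221,.33],q)
r.servo_line([.584,-.221,.246],rate=.12)
fingers.grasp();o=telemetry.get_obs();print(o["gripper_width"],o["grip_force"],o["clock"])
r.servo_line([.584,-.221,.36],rate=.2)
h=np.array([.614,.1885])
r.move_pose([*h,.36],q)
r.servo_line([*h,.268],rate=.12)
P=imaging.get_image("wrist");cv2.imwrite("pics/f.png",cv2.resize(P["img"][150:330,150:362],None,fx=3,fy=3))
print(r.servo_line([*h,.240],rate=.03,guard=6));o=telemetry.get_obs();print(o["position"],o["force"],o["gripper_width"],o["clock"])
E
```

```text
0.013431176671957949 29.999922048300505 10.5
False
[0.61405236 0.18854015 0.24026377] [-1.32078365 -0.0977522  -0.53789229] 0.013808161621443667 14.7833
```

```bash
python3 - <<'E'
from h import *
p=telemetry.get_obs()["position"]
print(r.servo_line([.614,.1885,.236],rate=.02,guard=6));o=telemetry.get_obs();print(o["position"],o["force"])
fingers.release()
r.servo_line([.614,.1885,.34],rate=.2)
r.move_pose([.42,.0,.36],down(np.pi/2+.0))
P=imaging.get_image("side");print(telemetry.get_obs()["clock"])
T=imaging.get_image("wrist")
import pickle;pickle.dump(T,open("t.pkl","wb"))
a=cv2.resize(P["img"][80:180,150:290],None,fx=4,fy=4)
b=cv2.resize(T["img"][20:320,150:362],None,fx=2,fy=2)[:,:]
h=np.zeros((600,560+424,3),np.uint8);h[:400,:560]=a;h[:,560:]=b
cv2.imwrite("pics/g.png",cv2.resize(h,(800,488)))
E
```

```text
True
[0.61418931 0.18855832 0.23893399] [-1.85613095 -0.18825767  6.31804909]
18.475
```

View pics/g.png

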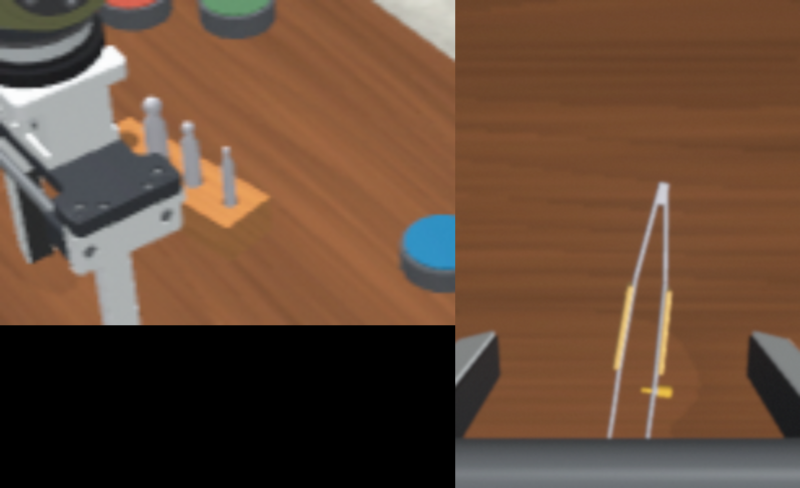

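```bash
python3 - <<'E'
from h import *
import pickle
T=imaging.get_image("wrist")
im=T["img"].astype(float)
m=trace(T,"tweezers")[0]["pixels"];ys,xs=np.nonzero(m)
print(len(xs),ys.min(),ys.max())
from scipy.spatial.transform import Rotation
W=np.array([at(T,(x,y),.010)[:2] for x,y in zip(xs,ys)])
i=W[:,0]
hp=W[i<i.min()+.004].mean(0);print("heel end",i.min(),hp)
for x0 in np.arange(i.min()+.004,i.max(),.008):
    s=W[(i>=x0)&(i<x0+.004),1]
    s=np.sort(s);j=np.argmax(np.diff(s)) if len(s)>1 else 0
    print(round(x0-i.min(),4),s.min().round(4),s.max().round(4),"w",(s.max()-s.min()).round(4),"mid",((s.max()+s.min())/2).round(4))
for n,a in(("+",np.pi/2-.12),("-",-np.pi/2-.12)):
  for p in ([.374,.027,.25],[.374,.027,.2]): print(n,kin.solve_ik(p,down(a)))
E
```

```text
1001 132 277
heel end 0.35905067396559515 [0.36092998 0.02727157]
0.004 0.0228 0.0291 w 0.0063 mid 0.0259
0.012 0.0208 0.0292 w 0.0085 mid 0.025
0.02 0.0188 0.0294 w 0.0106 mid 0.0241
0.028 0.0284 0.0295 w 0.0011 mid 0.029Traceback (most recent call last):
  File "<stdin>", line 14, in <module>
    return umr_minimum(a, axis, None, out, keepdims, initial, where)
ValueError: zero-size array to reduction operation minimum which has no identity
```

```bash
cat > seg.py <<'E'
from h import *
def seg(P,z,box,ax=0.0,org=(0,0),step=.008):
    """rows of tweezers outline: bright/grey pixels in box, in a frame at org with heading ax"""
    im=P["img"];hsv=cv2.cvtColor(im,cv2.COLOR_BGR2HSV).astype(int)
    m=((hsv[...,1]<75)&(hsv[...,2]>120))|((hsv[...,2]>175))
    r0,r1,c0,c1=box;k=np.zeros_like(m);k[r0:r1,c0:c1]=1;ys,xs=np.nonzero(m&k)
    W=np.array([at(P,(x,y),z)[:2] for x,y in zip(xs,ys)])-org
    c,s=np.cos(ax),np.sin(ax);return W@np.array([[c,-s],[s,c]]),m&k
E
python3 - <<'E'
from seg import *
import pickle
T=pickle.load(open("t.pkl","rb"))
W,m=seg(T,.010,(110,285,215,300));i=W[:,0]
print(len(W),i.min(),i.max())
for x0 in np.arange(i.min(),i.max(),.008):
    s=W[(i>=x0)&(i<x0+.002),1]
    if len(s): print(round(x0-i.min(),4),s.min().round(4),s.max().round(4),"w",(s.max()-s.min()).round(4),"mid",((s.max()+s.min())/2).round(4))
for n,a in(("+",np.pi/2-.12),("-",-np.pi/2-.12)):
  for p in ([.374,.027,.25],[.374,.027,.2]): print(n,np.round(kin.solve_ik(p,down(a)),2))
E
```

```text
1432 0.35905948245571173 0.5334187327649164
0.0 0.0237 0.031 w 0.0073 mid 0.0274
0.008 0.0218 0.0302 w 0.0084 mid 0.026
0.016 0.0198 0.0303 w 0.0106 mid 0.025
0.024 0.0177 0.0305 w 0.0128 mid 0.0241
0.032 0.0157 0.0306 w 0.015 mid 0.0232
0.04 0.0136 0.0308 w 0.0172 mid 0.0222
0.048 0.0115 0.031 w 0.0194 mid 0.0212
0.056 0.0094 0.0311 w 0.0217 mid 0.0202
0.064 0.0083 0.0313 w 0.0229 mid 0.0198
0.072 0.004 0.0336 w 0.0296 mid 0.0188
0.08 0.0029 0.0338 w 0.0309 mid 0.0183
0.088 0.0018 0.0328 w 0.0311 mid 0.0173
0.096 0.0006 0.0319 w 0.0312 mid 0.0163
0.104 -0.0005 0.032 w 0.0325 mid 0.0158
0.112 -0.0028 0.0311 w 0.0338 mid 0.0142
0.12 -0.0039 0.0301 w 0.034 mid 0.0131
0.128 -0.0028 0.0291 w 0.0319 mid 0.0131
0.136 -0.004 0.0258 w 0.0298 mid 0.0109
0.144 -0.0052 0.0351 w 0.0403 mid 0.015
0.152 -0.0064 0.0237 w 0.0301 mid 0.0087
0.16 -0.0076 0.0227 w 0.0303 mid 0.0075
0.168 -0.0088 0.0216 w 0.0304 mid 0.0064
+ [-0.03  0.14  2.14 -0.    0.87 -1.48]
+ [-0.03  0.25  2.16 -0.    0.73 -1.48]
- [-0.03  0.14  2.14 -0.    0.87  1.67]
- [-0.03  0.25  2.16 -0.    0.73  1.67]
```

```bash
python3 - <<'E'
from seg import *
import pickle
u=np.array([np.cos(-.1215),np.sin(-.1215)]);H=np.array([.363,.0267]);q=down(-np.pi/2-.1215)
p=H+.0078*u
r.move_pose([*p,.27],q)
r.servo_line([*p,.202],rate=.1)
P0=imaging.get_image("wrist")
fingers.grasp();r.pause(.2)
ob=[telemetry.get_obs() for _ in range(5)];print([x["gripper_width"] for x in ob],ob[0]["grip_force"],ob[0]["clock"],ob[0]["position"])
P=imaging.get_image("wrist");pickle.dump((P0,P),open("g1.pkl","wb"))
h=np.hstack([P0["img"],P["img"]]);cv2.imwrite("pics/k.png",cv2.resize(h,(800,300)))
E
```

```text
[0.007447908400469226, 0.007447908400469226, 0.007447908400469226, 0.007447908400469226, 0.007447908400469226] 29.857593127526343 23.7917 [0.37074831 0.02574822 0.20200541]
```

View pics/k.png

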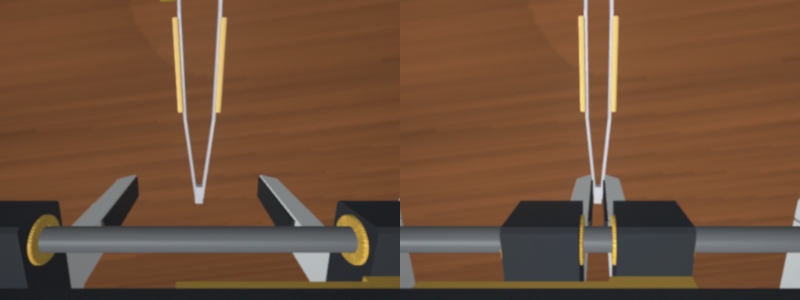

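```bash
cat >> seg.py <<'E'
def grips(P,z=.014):
    """tan grips: outer edges at several rows, sub-pixel by half level; returns rows, left, right world"""
    hsv=cv2.cvtColor(P["img"],cv2.COLOR_BGR2HSV).astype(int);im=P["img"].astype(float)
    out=[]
    for row in range(25,140,5):
        g=im[row-1:row+2,:,1].mean(0)   # green: wood ~70, tan ~190
        w=np.nonzero(g[190:330]>125)[0]+190
        if len(w)<2: continue
        a,b=w[0],w[-1]
        L=a-1+(125-g[a-1])/(g[a]-g[a-1]);R=b+(g[b]-125)/(g[b]-g[b+1])
        A,B=at(P,(L,row),z),at(P,(R,row),z);out.append((row,A[:2],B[:2]))
    return out
E
python3 - <<'E'
from seg import *
import pickle
for P in pickle.load(open("g1.pkl","rb")):
    u=np.array([np.cos(-.1215),np.sin(-.1215)]);v=np.array([-u[1],u[0]]);H=np.array([.363,.0267])
    for row,A,B in grips(P): print(row,np.round([(A-H)@u-.095,(A-H)@v,(B-H)@v,(A-B)@v],4))
    print()
E
```

```text
25 [ 0.0283  0.0179 -0.0167  0.0347]
30 [ 0.0261  0.0178 -0.0167  0.0344]
35 [ 0.0238  0.0177 -0.0165  0.0342]
40 [ 0.0215  0.0177 -0.0164  0.0341]
45 [ 0.0193  0.0175 -0.0164  0.0339]
50 [ 0.017   0.0174 -0.0162  0.0336]
55 [ 0.0146  0.0174 -0.0161  0.0335]
60 [ 0.0123  0.0173 -0.016   0.0333]
65 [ 0.01    0.0171 -0.0159  0.033 ]
70 [ 0.0076  0.0171 -0.0158  0.0329]
75 [ 0.0052  0.017  -0.0157  0.0327]
80 [ 0.0028  0.0168 -0.0156  0.0324]
85 [ 0.0004  0.0167 -0.0155  0.0322]
90 [-0.002   0.0167 -0.0154  0.0321]
95 [-0.0045  0.0165 -0.0152  0.0317]
100 [-0.0069  0.0164 -0.0151  0.0315]
105 [-0.0094  0.0164 -0.015   0.0314]
110 [-0.0119  0.0162 -0.0149  0.0311]
115 [-0.0144  0.016  -0.0148  0.0308]
120 [-0.017   0.016  -0.0147  0.0307]
125 [-0.0195  0.0159 -0.0145  0.0304]
130 [-0.0221  0.0157 -0.0144  0.0301]
135 [-0.0247  0.0157 -0.0143  0.03  ]

25 [ 0.0279  0.0141 -0.0117  0.0258]
30 [ 0.0257  0.0141 -0.0117  0.0258]
35 [ 0.0234  0.014  -0.0116  0.0257]
40 [ 0.0212  0.014  -0.0116  0.0257]
45 [ 0.0189  0.014  -0.0116  0.0256]
50 [ 0.0166  0.0139 -0.0116  0.0256]
55 [ 0.0143  0.014  -0.0116  0.0256]
60 [ 0.012   0.014  -0.0116  0.0255]
65 [ 0.0096  0.014  -0.0115  0.0255]
70 [ 0.0073  0.014  -0.0115  0.0255]
75 [ 0.0049  0.014  -0.0115  0.0255]
80 [ 0.0025  0.0141 -0.0115  0.0255]
85 [ 0.0001  0.014  -0.0115  0.0254]
90 [-0.0023  0.014  -0.0115  0.0254]
95 [-0.0048  0.0139 -0.0114  0.0253]
100 [-0.0072  0.0139 -0.0113  0.0252]
105 [-0.0097  0.0139 -0.0113  0.0252]
110 [-0.0122  0.0139 -0.0113  0.0252]
115 [-0.0147  0.0139 -0.0113  0.0252]
120 [-0.0173  0.014  -0.0113  0.0252]
125 [-0.0198  0.014  -0.0112  0.0252]
130 [-0.0224  0.014  -0.0112  0.0252]
135 [-0.025   0.0139 -0.0111  0.0251]
```

```bash
cat > tr.py <<'E'
from seg import *
import pickle,sys
d=float(sys.argv[1])
u=np.array([np.cos(-.1215),np.sin(-.1215)]);v=np.array([-u[1],u[0]])
fingers.release();o=telemetry.get_obs()["position"]
p=o.copy();p[:2]+=d*u;p[2]=.202
r.servo_line(p,rate=.02)
P0=imaging.get_image("wrist")
fingers.grasp();r.pause(.2)
ob=telemetry.get_obs();P=imaging.get_image("wrist")
print(ob["gripper_width"],ob["grip_force"],ob["clock"])
for Q in(P0,P):
    G=[((A+B)/2-p[:2],(A-B)@v) for _,A,B in grips(Q)]
    X=np.array([g[0]@u for g in G]);Y=np.array([g[0]@v for g in G]);w=np.array([g[1] for g in G])
    s,b=np.polyfit(X,w,1);print("slope",s,"theta_by_slope",.089-s,"fit at .08:",s*.0845+b,"mid line",np.polyfit(X,Y,1))
    # pad-centre lever 10 mm -> grips mid 85 mm ahead
pickle.dump((P0,P),open("g2.pkl","wb"))
E
python3 tr.py .0027
```

```text
0.008005655090363136 29.872117429040372 27.0167
slope 0.05758114547954539 theta_by_slope 0.031418854520454606 fit at .08: 0.03186486822884661 mid line [-0.0141744   0.00172625]
slope -0.02807711587105436 theta_by_slope 0.11707711587105435 fit at .08: 0.023833323954722593 mid line [-0.00771146  0.00170832]
```

```bash
python3 - <<'E'
from seg import *
import pickle
u=np.array([np.cos(-.1215),np.sin(-.1215)]);v=np.array([-u[1],u[0]]);H=np.array([.363,.0267])
for P in pickle.load(open("g2.pkl","rb")):
    D=np.array([((A-H)@u-.095,(A-H)@v,(B-H)@v,(A-B)@v) for r_,A,B in grips(P)]);print(D[::4].round(4).tolist())
    D=D[(abs(D[:,0])<.025)];s,b=np.polyfit(D[:,0],D[:,3],1);print(s,"w0",b,"th",(.0324-b)/.095,.089-s,"mid",np.polyfit(D[:,0],(D[:,1]+D[:,2])/2,1))
E
```

```text
[[0.0307, 0.0141, -0.0141, 0.0282], [0.0217, 0.0172, -0.0167, 0.0339], [0.0125, 0.0169, -0.0162, 0.0331], [0.0029, 0.0166, -0.0156, 0.0323], [-0.0069, 0.0163, -0.0151, 0.0314], [-0.017, 0.016, -0.0145, 0.0305]]
0.08662913820236597 w0 0.03200703997161246 th 0.0041364213514477905 0.00237086179763403 mid [-0.01378521  0.00052815]
[[0.0306, 0.0097, -0.0084, 0.0181], [0.0216, 0.0128, -0.011, 0.0239], [0.0123, 0.013, -0.011, 0.024], [0.0028, 0.0131, -0.011, 0.0241], [-0.007, 0.0131, -0.0108, 0.0239], [-0.0171, 0.0131, -0.0108, 0.0239]]
-0.001506647645548985 w0 0.023968322304987622 th 0.08875450205276185 0.09050664764554898 mid [-0.00626537  0.00106222]
```

```bash
python3 - <<'E'
from seg import *
import pickle
o=telemetry.get_obs();p=o["position"].copy()
r.servo_line([p[0],p[1],p[2]+.05],rate=.05);r.pause(.3)
P=imaging.get_image("wrist");S=imaging.get_image("side")
P0=pickle.load(open("g2.pkl","rb"))[1]
o=telemetry.get_obs();print(p,o["position"],o["gripper_width"],o["force"],o["clock"])
h=np.hstack([P0["img"][0:250,170:350],P["img"][0:250,170:350]]);a=cv2.resize(h,(720,500))
cv2.imwrite("pics/l.png",a);pickle.dump((P,S),open("g3.pkl","wb"))
Q=P.copy();Q["camera_from_world"]=P0["camera_from_world"]
u=np.array([np.cos(-.1215),np.sin(-.1215)]);v=np.array([-u[1],u[0]]);H=np.array([.363,.0267])
D=np.array([((A-H)@u-.095,(A-H)@v,(B-H)@v,(A-B)@v) for r_,A,B in grips(Q)]);print(D[::3].round(4).tolist())
D=D[(abs(D[:,0])<.025)];s,b=np.polyfit(D[:,0],D[:,3],1);print(s,"w0",b,"th",(.0324-b)/.095,.089-s,"mid",np.polyfit(D[:,0],(D[:,1]+D[:,2])/2,1))
E
```

```text
[0.37343262 0.02543929 0.20199069] [0.37343183 0.0254415  0.2519287 ] 0.007804571556746275 [0.58009712 0.09660585 0.28320357] 28.6167
[[0.0306, 0.009, -0.0082, 0.0172], [0.0239, 0.0124, -0.0112, 0.0236], [0.017, 0.0125, -0.0112, 0.0236], [0.01, 0.0125, -0.0111, 0.0236], [0.0028, 0.0127, -0.0111, 0.0237], [-0.0045, 0.0127, -0.0111, 0.0238], [-0.012, 0.0129, -0.011, 0.0238], [-0.0197, 0.0129, -0.0109, 0.0238]]
-0.006568644137695417 w0 0.023737125748601727 th 0.09118815001471864 0.09556864413769542 mid [-0.01047845  0.00081963]
```

View pics/l.png

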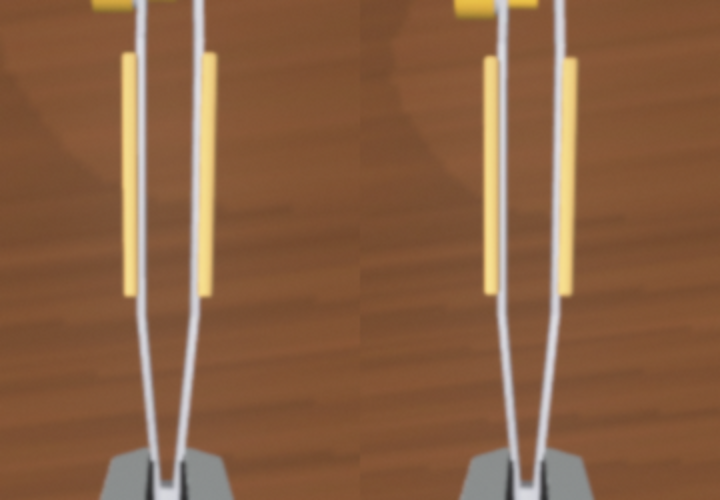

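```bash
python3 - <<'E'
from seg import *
import pickle
c=np.array([.577,-.2258]);ab=-.046
ub=np.array([np.cos(ab),np.sin(ab)])
t=c-(.008+.1695)*ub;q=down(-np.pi/2+ab+.010)
r.move_pose([*t,.26],q)
r.servo_line([*t,.227],rate=.05);r.pause(.3)
P=imaging.get_image("wrist");S=imaging.get_image("side");C=imaging.get_image("scene")
o=telemetry.get_obs();print(o["position"],o["gripper_width"],o["grip_force"],o["clock"])
pickle.dump((P,S,C),open("g4.pkl","wb"))
Q=dict(P);Q["camera_from_world"]=pickle.load(open("g2.pkl","rb"))[1]["camera_from_world"]
u=np.array([np.cos(-.1215),np.sin(-.1215)]);v=np.array([-u[1],u[0]]);H=np.array([.363,.0267])
D=np.array([((A-H)@u-.095,(A-H)@v,(B-H)@v,(A-B)@v) for r_,A,B in grips(Q)]);print(D[::4].round(4).tolist())
D=D[(abs(D[:,0])<.025)];s,b=np.polyfit(D[:,0],D[:,3],1);print(s,"w0",b,"mid",np.polyfit(D[:,0],(D[:,1]+D[:,2])/2,1))
# expected points, for comparison in the pictures
vb=np.array([-ub[1],ub[0]]);im=[]
for X in (S,C):
    for sg in(1,-1):
        print(proj(X,[*(c-.008*ub+sg*.005*vb),.0293]).round(1))
    k=proj(X,[*c,.02]).astype(int)-[25,25];im.append(cv2.resize(X["img"][k[1]-5:k[1]+45,k[0]-10:k[0]+40],(400,400),interpolation=cv2.INTER_CUBIC));print(k)
cv2.imwrite("pics/m.png",np.hstack(im))
E
```

```text
[ 0.39969034 -0.21764327  0.22707238] 0.00803642879809973 29.870576499961317 30.8417
[[0.0306, 0.0089, -0.0082, 0.0171], [0.0216, 0.0124, -0.0111, 0.0235], [0.0123, 0.0125, -0.0111, 0.0236], [0.0028, 0.0126, -0.0111, 0.0237], [-0.007, 0.0128, -0.011, 0.0238], [-0.0171, 0.0129, -0.0109, 0.0239]]
-0.00854302878059855 w0 0.02372587469474206 mid [-0.01070909  0.00082382]
[297.  244.7]
[300.  247.9]
[276 222]
[190.5 195.4]
[186.1 194.9]
[162 175]
```

View pics/m.png

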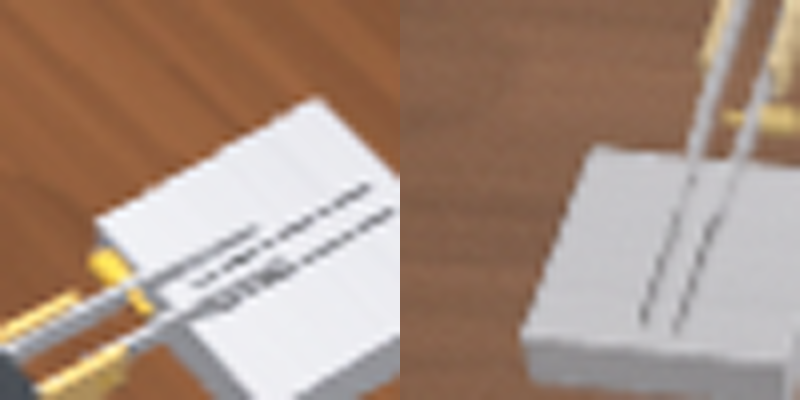

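```bash
python3 - <<'E'
from seg import *
import pickle
from scipy.optimize import least_squares
P,S,C=pickle.load(open("g4.pkl","rb"));P2,P2b=pickle.load(open("g2.pkl","rb"))
c=np.array([.577,-.2258]);ab=-.046;ub=np.array([np.cos(ab),np.sin(ab)]);vb=np.array([-ub[1],ub[0]])
W=lambda x,y,z:np.array([*(c+x*ub+y*vb),z])
L=dict(S=[(.03,.005,312.25,240.1),(-.03,.005,290.4,252.6),(.03,-.005,315,243.25)],C=[(.03,-.005,182.6,210.25),(.03,.005,186.75,211.25)])
off={}
for n,X in(("S",S),("C",C)):
    e=[np.array(l[2:])-.4-proj(X,W(l[0],l[1],.02)) for l in L[n]];print(n,np.round(e,2).tolist());off[n]=np.mean(e,0)
for nm,s,k in(("+y",(298.2,245.7),(191.2,196.9)),("-y",(302.2,250.5),(186.6,195.6)),("mid",(300.2,248.1),(188.9,196.25))):
    f=lambda p:np.r_[proj(S,W(*p))+off["S"]-np.array(s)+.4,proj(C,W(*p))+off["C"]-np.array(k)+.4]
    g=least_squares(f,[0,0,.03],x_scale=.01);print(nm,g.x.round(4),g.fun.round(2))
# droop check: row of the grips' front and rear edge in wrist pictures
for X in(P2b,P):
    g=X["img"].astype(float)
    out=[]
    for cl in ((230,243),(265,280)):
        t=(g[...,2]-g[...,0])[:160,cl[0]:cl[1]].max(1); out.append(np.nonzero(t>105)[0][[0,-1]].tolist())
    print(out)
E
```

```text
S [[1.06, 0.4], [1.55, -0.02], [0.85, 0.49]]
C [[-0.21, -0.18], [-0.49, 0.36]]
+y [-0.0076  0.0064  0.0266] [ 0.02  0.01  0.02 -0.01]
-y [-0.009  -0.0065  0.0263] [-0.74 -0.35 -0.8   0.37]
mid [-0.0083 -0.0001  0.0264] [-0.36 -0.17 -0.39  0.18]
[[0, 147], [27, 147]]
[[0, 146], [29, 146]]
```

```bash
python3 - <<'E'
from h import *
o=telemetry.get_obs();print(o["gripper_width"],o["clock"],abs(o["dq"]).max())
print(job.sign_off())
E
```

```text
0.00803642879809973 30.8417 0.0015976198216834253
the job is handed in; nothing more can be done
None
```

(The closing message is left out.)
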